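# Nest the kidney dishes and cover the stack

### The arm

A 6-joint arm with a two-finger parallel gripper is mounted at the origin on a cart in front of the work surface, level with it; the furniture and walls round the work are solid. World frame = base frame: x ahead of the robot, y to its left, z up, the work surface at z = 0. Lengths are in mm, angles in rad, forces in N, time in s.
With the tool pointing down it reaches from about 275 to 775 mm from the base axis. Payload 14.6 kg.
Tool frame: the origin (TCP) lies at the very end of the fingers, on their centre line; the grasp point (between the pads) lies 19 mm behind it; z points along the fingers, y is the direction in which the jaws open and shut (so a half turn about z gives the same grasp; the last joint's range is limited). The gripper opens to 85 mm and grips with 20 to 120 N. Pads are 22 mm wide; open, the fingers measure 114 mm over their backs; the gripper's body (76 mm by 85 mm) begins 54 mm behind the grasp point. The pads swing forward as they close: fully open they stand 13 mm farther back than shut.
Start: joints at [-1.48, 0.263, -0.048, 1.259, 0, 1.415], TCP at [127.743, -509.225, 231.278] pointing down, gripper open.
Joint ranges: [-2.65, 2.65], [-0.89, 1.7], [-1.18, 1.37], [-2.13, 2.11], [-1.35, 1.29], [-3.14, 3.14]. Speed limits (rad/s): [1.89, 1.89, 2.57, 2.79, 3.14, 3.14].

### API

Orientations are given as a unit quaternion [w, x, y, z].
In Python, from bench import manip gives the robot as it stands.
- The arm moves only by the shell command python3 -m jog 'ROWS' [FORCE]. ROWS is JSON, a list that holds one entry, the list of rows, each a list of 7 numbers: the finger opening in cm, from 0 to 8.54, then the shift along the tool's x, y, z in cm, then the turn, a rotation vector about the tool's x, y, z in rad. A call has 1 to 8 rows; each row is the pose to reach, as a shift and turn from the pose measured when the call began, along the tool's axes at that moment; what a row does not reach only later rows make up. A row lasts 1/8 s, in which the tool goes at most 62.5 mm and 10.7 degrees, less where a joint would pass 70% of its speed; a pose out of reach is approached as far as the arm can. A call with a gripper value outside its range is refused whole. The fingers move at their own pace and stop on an object; FORCE is the grip in N (left out, the last holds). Time passes only in rows, so rows that repeat a pose let the fingers close. It gives the time, the measured TCP pose, the force and the opening at its end, in the units of the state.
- manip.get_obs(): the state, without advancing time (a new reading comes with each control period).
- manip.read_camera(name): name is "side" or "top" or "wrist"; returns a dict with "img" (400x640x3 uint8, red, green, blue), "mtx" (3x3 intrinsics, pixels), "rvec" (rotation vector, rad) and "tvec" (3), from world to camera coordinates, as OpenCV has them; the wrist camera has in their place "T_tool_cam" (4x4, takes a point from camera to tool coordinates, whose origin is the TCP and whose axes are the flange's). Camera axes: x right, y down, z forward; pixel columns grow to the right and rows downward; lengths in mm; the calibration is good to about 2 mm. A picture is of the moment at which its call begins: read the wrist's pose just before it. There is no depth.
- manip.job_done(): hands the job in, once; it reports no verdict.
The state is a dict: "time_s": time; "joint_positions": joint angles; "qd": joint speeds; "joint_efforts": joint torques, N m; "eef_pos": TCP position; "eef_rot": TCP orientation; "force": force on the tool from outside, world axes, zero at the start; "torque": the same for the moment, N m; "finger_gap": finger opening in mm.
Only numpy, scipy, OpenCV 4.12 (cv2) and the standard library are available. Lean on these libraries where they do the work, as an engineer would, in place of code of your own. Each camera call takes 0.05 s, during which the arm holds its last target. There are 200 camera calls.

### The job

The washed steel kidney dishes are to be put away as one covered stack: nest the two loose dishes, one after the other, into the dish that stands on the tray, each turned so that its outline matches the one below and sitting fully home, then put the kidney-shaped lid on the top dish so that it sits flat. Set every piece down rather than dropping it, keep the stack on the tray, and leave the beaker and the two vials undisturbed.

Things in the scene. Friction and masses are not known exactly. Their poses are not given: they have to be found in the camera images.
- tray: shallow rectangular stainless steel tray, fixed to the worktop, 196 x 124 mm, rim 13 mm high; origin under its centre, x along its long side; its floor is 3 mm above the worktop
- dish_base_collar (a point): Kidney-shaped steel dish standing on the tray, loose, open side up; three alike, 150 x 80 x 50 mm, about 0.16 kg. Point: middle of the waist (between hollow and bulging side), 9 mm below the rim, 41 mm above the underside. x along the dish, y from hollow to bulging side, z up. Outline: band 62 mm wide on a 90 degree arc of radius 62 mm (arc centre 62 mm away towards -y), round ends.
- dish_a_collar (a point): Loose dish on the worktop, same shape, point and axes as dish_base_collar. Its top 18 mm is an upright collar, 62 mm wide across the waist along y: grip it there, on the collar only, as fingers reaching more than 18 mm below its rim would strike the rim of the dish below. Under the collar a 5 mm shoulder steps in to a tapered body (14 mm in from the collar at the foot).
- dish_b_collar (a point): The other loose dish, just like dish_a_collar. Nested (hollow over hollow, else it cannot enter), the upper dish's shoulder rests all round on the rim of the lower one, so it stands 18 mm higher than that one; play 2 mm a side. The rim's wall is 3 mm, the inside tapered.
- lid_bar (a point): Centre of the handle bar (66 mm along x, 12 along y, 10 thick) of the kidney-shaped steel lid lying handle up on the worktop, 0.14 kg; 37 mm above its underside, 20 mm free under the bar, over the middle of the waist; axes as on the dishes. Plate 1 mm larger all round than a dish; a tapered plug 8 mm high under it enters the rim with 2 mm play. Seated, the bar's centre is 29 mm above the rim.
- beaker: small glass beaker, 54 x 61 x 71 mm, loose, a bystander; origin under its centre
- vial_left: screw-cap sample vial, 25 mm across, 64 mm high, standing, loose, a bystander; origin under its centre
- vial_right: a second sample vial like it, a bystander; origin under its centre

How it is judged (in metres and radians):
At the end, for the whole second after the job is handed in: The first dish stands flat on the tray within 35 mm of its centre; the others sit 18 and 36 mm higher (either order), the lid's bar 74 mm above its collar point, each within 3 mm in height, 12 mm sideways, 0.2 rad in turn, 0.06 rad of upright; all at rest (((z of dish_a_collar in the frame of dish_base_collar between 0.015 and 0.021 m and horizontal distance between each of dish_a_collar, dish_b_collar and dish_base_collar below 0.012 m and angle between the x axis of each of dish_a_collar, dish_b_collar and the x axis of dish_base_collar, either way round below 0.2 rad and angle between each of dish_a_collar, dish_b_collar's own z axis and vertical below 0.06 rad and z of dish_b_collar in the frame of dish_base_collar between 0.033 and 0.039 m) or (z of dish_b_collar in the frame of dish_base_collar between 0.015 and 0.021 m and horizontal distance between each of dish_b_collar, dish_a_collar and dish_base_collar below 0.012 m and angle between the x axis of each of dish_b_collar, dish_a_collar and the x axis of dish_base_collar, either way round below 0.2 rad and angle between each of dish_b_collar, dish_a_collar's own z axis and vertical below 0.06 rad and z of dish_a_collar in the frame of dish_base_collar between 0.033 and 0.039 m)) and z of lid_bar in the frame of dish_base_collar between 0.071 and 0.077 m and horizontal distance between lid_bar and dish_base_collar below 0.012 m and angle between the x axis of lid_bar and the x axis of dish_base_collar, either way round below 0.2 rad and angle between each of lid_bar, dish_base_collar's own z axis and vertical below 0.06 rad and z of dish_base_collar in the frame of tray between 0.041 and 0.047 m and horizontal distance between dish_base_collar and tray below 0.035 m and linear speed of each of dish_a, dish_b, lid, dish_base below 0.02 m/s); the robot touches nothing.
It fails at once if a dish or the lid is dropped: it falls freely at more than 0.5 m/s ((contact force between anything else and dish_a below 0.05 N and linear speed of dish_a above 0.5 m/s) or (contact force between anything else and dish_b below 0.05 N and linear speed of dish_b above 0.5 m/s) or (contact force between anything else and lid below 0.05 N and linear speed of lid above 0.5 m/s)).
It fails at once if the beaker or a vial is shifted by more than 40 mm or tipped by more than 0.35 rad (distance of any of beaker, vial_left, vial_right from where it was at the start of the episode above 0.04 m or angle between any of beaker, vial_left, vial_right's own z axis and vertical above 0.35 rad).
It also fails if it takes over 69 s, if anything falls off the work surface, if the arm or the gripper's body presses on something with over 40 N, if the wrist force passes 120 N, or if a joint passes its speed limit or range.

## Working session

There is one attempt and no reset: what is moved stays moved. The work goes in short steps, Python scripts to look and compute and a shell command to move; the robot and the scene stay as the last step left them, time stands still between calls to the robot, and variables do not carry over. Pictures are saved under pics/ and viewed, about 8 in all and at most 12, crops included, and the job is handed in when it is done.

```bash
mkdir -p pics; ls; python3 - <<'E'
from bench import manip
import cv2,numpy as np
o=manip.get_obs();print(o)
for n in("top","side"):
    c=manip.read_camera(n);cv2.imwrite(f"pics/{n}0.png",c["img"][:,:,::-1]);np.savez(f"pics/{n}0.npz",**c)
    R=cv2.Rodrigues(c["rvec"])[0];print(n,c["mtx"],(-R.T@np.ravel(c["tvec"])).round(1),R.round(3))
c=manip.read_camera("wrist");print(c["mtx"],c["T_tool_cam"].round(3))
E
```

```text
pics
{'time_s': 0.0, 'joint_positions': array([-1.48029568e+00,  2.63533667e-01, -4.89307897e-02,  1.25937155e+00,
       -3.75172285e-05,  1.41548789e+00]), 'qd': array([-0.00055667,  0.00066334, -0.00082982,  0.0022112 , -0.00031826,
       -0.00027868]), 'joint_efforts': array([ 6.12032731e-03, -6.37610292e+01,  3.84566081e+01,  1.37572037e-02,
        1.33354415e-04, -9.25449797e-06]), 'eef_pos': array([ 127.71035446, -508.96071816,  230.82177254]), 'eef_rot': array([-5.20174589e-04,  9.92456603e-01,  1.22595349e-01, -1.90687940e-06]), 'force': array([ 0.15771336,  0.29339209, -0.45967446]), 'torque': array([ 0.02068043, -0.01026169, -0.0133157 ]), 'finger_gap': 85.3490944133014}
top [[370.7469197    0.         320.65781068]
 [  0.         370.7469197  198.42287934]
 [  0.           0.           1.        ]] [ 416.9   52.4 1184.4] [[-0.004 -1.    -0.002]
 [-0.987  0.005 -0.16 ]
 [ 0.16   0.001 -0.987]]
side [[387.87654599   0.         321.25270504]
 [  0.         387.87654599 198.50672431]
 [  0.           0.           1.        ]] [ 357.2 -727.1  557.6] [[ 0.962 -0.274  0.017]
 [-0.131 -0.512 -0.849]
 [ 0.242  0.814 -0.528]]
[[357.105539     0.         321.48252313]
 [  0.         357.105539   202.10489576]
 [  0.           0.           1.        ]] [[-1.00000e-03 -9.61000e-01 -2.75000e-01  7.12800e+01]
 [ 1.00000e+00 -0.00000e+00 -1.00000e-03  1.66000e-01]
 [ 1.00000e-03 -2.75000e-01  9.61000e-01 -1.42336e+02]
 [ 0.00000e+00  0.00000e+00  0.00000e+00  1.00000e+00]]
```

View pics/top0.png

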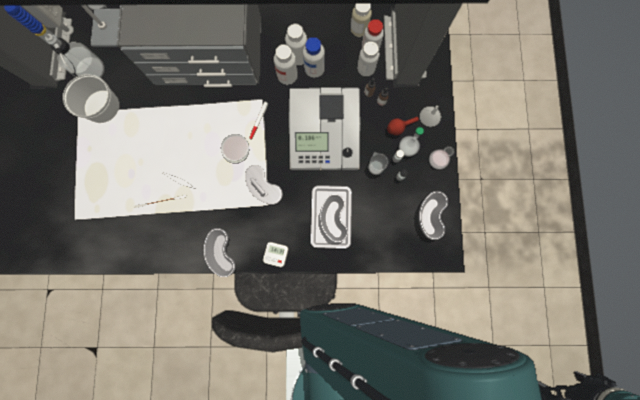

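View pics/side0.png

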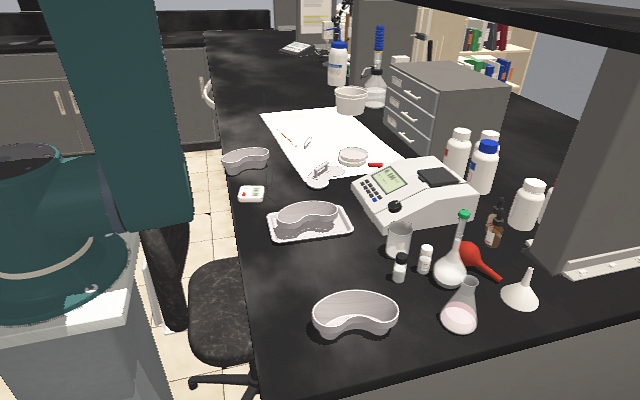

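The top view shows the base dish on the tray at about (332,218), one loose dish at (432,216), the other at (218,252) and the lid at (263,186), half on white paper. The beaker is at (377,163) and the vials at (398,155) and (402,175). The side view agrees with this. Next I'll take rough poses from contours.

```bash
cat > h.py <<'E'
import numpy as np,cv2
from bench import manip
from scipy.spatial.transform import Rotation as Rn
def Rq(q): return Rn.from_quat(np.roll(q,-1)).as_matrix()
def grab(name,save=None):
    o=manip.get_obs();c=manip.read_camera(name);im=np.ascontiguousarray(c["img"][:,:,::-1])
    if name=="wrist":
        T=np.array(c["T_tool_cam"]);Rt=Rq(o["eef_rot"]);Rc=Rt@T[:3,:3];C=Rt@T[:3,3]+o["eef_pos"]
    else:
        R=cv2.Rodrigues(np.array(c["rvec"]))[0];Rc=R.T;C=-R.T@np.ravel(c["tvec"])
    if save: cv2.imwrite(save,im)
    return im,np.array(c["mtx"]),Rc,C,o
def cast(px,K,Rc,C,z):
    px=np.atleast_2d(px).astype(float);d=np.c_[px,np.ones(len(px))]@np.linalg.inv(K).T@Rc.T
    return (C+d*((z-C[2])/d[:,2])[:,None])
def proj(P,K,Rc,C):
    q=(np.atleast_2d(P)-C)@Rc@K.T;return q[:,:2]/q[:,2:]
def kidney(g=0):  # outline in dish frame, grown by g
    t=np.linspace(-np.pi/4,np.pi/4,25);r1,r2=62+31+g,31-g
    f=lambda r,t:np.c_[r*np.sin(t),r*np.cos(t)-62]
    def cap(s):
        c=f(62,np.array([s*np.pi/4]))[0];a=np.linspace(0,np.pi,15);th=np.pi/2-s*np.pi/4
        a=th-s*a;return c+(31+g)*np.c_[np.cos(a),np.sin(a)]
    return np.r_[f(r1,t),cap(1),f(r2,t[::-1]),cap(-1)[::-1]]
def mom(P):
    # polygon (mm) -> area, centroid, long axis angle, hollow direction (from hull centroid offset)
    P=np.asarray(P,np.float32);m=cv2.moments(P.reshape(-1,1,2));c=np.array([m["m10"],m["m01"]])/m["m00"]
    a=.5*np.arctan2(2*m["mu11"],m["mu20"]-m["mu02"])
    H=cv2.convexHull(P);mh=cv2.moments(H);ch=np.array([mh["m10"],mh["m01"]])/mh["m00"]
    return abs(m["m00"]),c,a,ch-c
def pose(P,g=0):
    A,c,a,h=mom(P);A0,c0,_,_=mom(kidney(g))
    y=np.array([-np.sin(a),np.cos(a)])
    if y@h>0: a+=np.pi;y=-y   # +y away from hollow
    return c-y*c0[1],(a+np.pi)%(2*np.pi)-np.pi,A/A0
E
python3 - <<'E'
from h import *
print(mom(kidney()),kidney().min(0),kidney().max(0))
im,K,Rc,C,o=grab("top")
g=cv2.cvtColor(im,cv2.COLOR_BGR2GRAY)
for n,s,z,w in(("right",(432,216),50,32),("left",(218,252),50,32),("base",(332,218),53,28)):
    for th in(70,100):
        m=np.zeros_like(g);x,y=s;m[y-w:y+w,x-w:x+w]=(g[y-w:y+w,x-w:x+w]>th)*255
        cs,_=cv2.findContours(m,cv2.RETR_EXTERNAL,cv2.CHAIN_APPROX_NONE);k=max(cs,key=cv2.contourArea)
        P=cast(k[:,0],K,Rc,C,z)[:,:2];print(n,th,pose(P))
for n,s in(("beaker",(377,163)),("v1",(398,155)),("v2",(402,175)),("lid",(260,180)),("timer",(275,255))):print(n,cast(s,K,Rc,C,30).round())
z=cv2.resize(im[140:280,190:460],None,fx=2.9,fy=2.9,interpolation=cv2.INTER_CUBIC);cv2.imwrite("pics/z.png",z)
E
```

```text
(9027.627860951185, array([-1.34327602e-16, -1.01305810e+01]), np.float64(-5.337491489016918e-18), array([ 1.43195919e-15, -2.54638556e+00])) [-74.64569894 -48.96445807] [74.64569894 31.        ]
right 70 (array([ 550.95072148, -281.23174136]), np.float64(-0.16420680913044006), 1.0733702555614006)
right 100 (array([ 550.56386333, -280.95196417]), np.float64(-0.16390514029414316), 1.022099037243786)
left 70 (array([431.26380286, 384.92132491]), np.float64(-1.0024380314754602), 2.5760833545315296)
left 100 (array([411.87233749, 364.14128124]), np.float64(3.04680609685059), 1.4599731496726762)
base 70 (array([542.51264647,  32.89784528]), np.float64(-0.06790444849385491), 2.3272973109068995)
base 100 (array([541.08942743,  13.09270834]), np.float64(3.0744328710527293), 2.2765050597779672)
beaker [[ 718. -127.   30.]]
v1 [[ 744. -195.   30.]]
v2 [[ 678. -205.   30.]]
lid [[664. 247.  30.]]
timer [[428. 195.  30.]]
```

View pics/z.png

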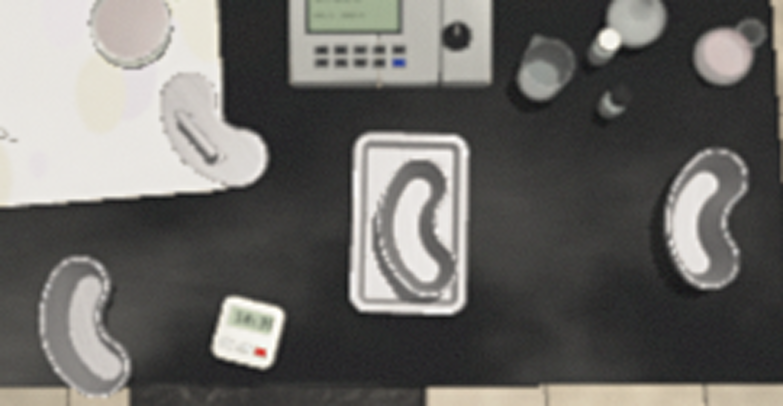

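```bash
cat >> h.py <<'E'
def Rd(th):
    c,s=np.cos(th),np.sin(th);return np.array([[c,s,0],[s,-c,0],[0,0,-1]])
def go(x,y,z,th):
    o=manip.get_obs();R=Rq(o["eef_rot"]);p=R.T@(np.array([x,y,z])-o["eef_pos"])/10
    v=Rn.from_matrix(R.T@Rd(th)).as_rotvec();print("shift cm",p.round(2),"rotvec",v.round(3),"t",round(o["time_s"],2))
E
python3 -c "
from h import *
go(500,-130,230,np.pi)"
```

```text
shift cm [ 45.33 -27.71   0.12] rotvec [-0.000e+00 -1.000e-03 -2.896e+00] t 0.2
```

```bash
python3 -m jog '[[[8.54,5.5,-3,0,0,0,-0.18],[8.54,11,-6,0,0,0,-0.36],[8.54,16,-9.5,0,0,0,-0.54],[8.54,21,-13,0,0,0,-0.72],[8.54,26,-16,0,0,0,-0.9],[8.54,31,-19,0,0,0,-1.08],[8.54,36,-22,0,0,0,-1.26],[8.54,41,-25,0,0,0,-1.44]]]' 60
python3 -c "
from h import *
go(500,-130,230,np.pi)"
```

```text
time_s: 1.2
eef_pos: [465.7, -165.2, 231.3]
eef_rot: [-0.0, 0.663, 0.749, 0.0]
force: [0.6, -2.1, -0.7]
finger_gap: 85.1
shift cm [3.08 3.83 0.13] rotvec [ 0.   -0.   -1.45] t 1.2
```

```bash
python3 -m jog '[[[8.54,1,1,0,0,0,-0.18],[8.54,1.5,1.5,0,0,0,-0.36],[8.54,2,2,0,0,0,-0.54],[8.54,2.5,2.5,0,0,0,-0.72],[8.54,3,3.5,0,0,0,-0.9],[8.54,3,3.8,0,0,0,-1.08],[8.54,3,3.8,0,0,0,-1.27],[8.54,3,3.8,0,0,0,-1.45]]]'
cat >> h.py <<'E'
def wr(save): 
    r=grab("wrist",save);np.savez(save[:-3]+"npz",K=r[1],Rc=r[2],C=r[3]);return r
E
python3 -c "
from h import *
im,K,Rc,C,o=wr('pics/w1.png');print(o['joint_positions'].round(2),o['eef_rot'].round(3),C)"
```

```text
time_s: 2.2
eef_pos: [499.8, -130.8, 231.1]
eef_rot: [-0.0, -0.003, 1.0, 0.0]
force: [0.5, -0.2, 0.1]
finger_gap: 85.5
[-0.41  0.25 -0.07  1.25  0.   -0.42] [-0.    -0.003  1.     0.   ] [ 431.68833434 -131.05074579  373.46250193]
```

View pics/w1.png

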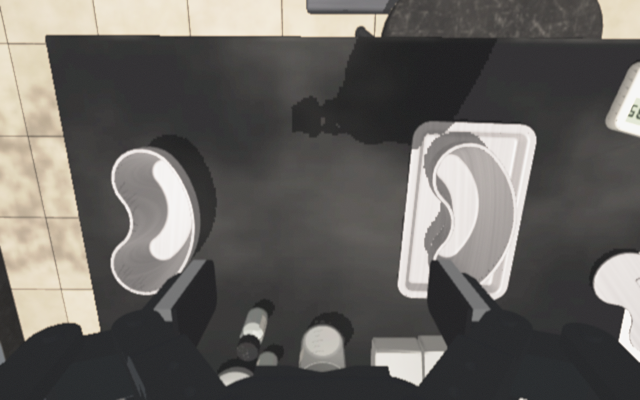

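The wrist view shows the right-hand dish at (155,220), hollow to the left, and the base dish on the tray at (475,205), also hollow to the left. The fingers cover only rows below about 260. I'll move over the right-hand dish.

```bash
python3 -c "
from h import *
go(550,-281,230,np.pi-.164)"
```

```text
shift cm [ -4.79 -15.11   0.1 ] rotvec [ 0.001 -0.     0.18 ] t 2.25
```

```bash
python3 -m jog '[[[8.54,-1.6,-5,1,0,0,0.06],[8.54,-3.2,-10,2,0,0,0.12],[8.54,-4.8,-15.1,3,0,0,0.18],[8.54,-4.8,-15.1,3,0,0,0.18],[8.54,-4.8,-15.1,3,0,0,0.18]]]'
cat >> h.py <<'E'
def blob(im,K,Rc,C,z,seed,th=75,g=0):
    m=cv2.threshold(cv2.cvtColor(im,cv2.COLOR_BGR2GRAY),th,255,0)[1]
    cs,_=cv2.findContours(m,cv2.RETR_EXTERNAL,cv2.CHAIN_APPROX_NONE)
    k=[k for k in cs if cv2.pointPolygonTest(k,seed,False)>=0]
    if not k: print("none");return
    k=k[0];print(th,cv2.boundingRect(k),*pose(cast(k[:,0],K,Rc,C,z)[:,:2],g))
def over(im,K,Rc,C,poses,f):   # draw rim outlines for a visual check
    for x,y,z,a,g in poses:
        k=kidney(g);c,s=np.cos(a),np.sin(a);P=np.c_[k@np.array([[c,s],[-s,c]])+[x,y],np.full(len(k),z)]
        cv2.polylines(im,[np.int32(proj(P,K,Rc,C).round()*1)],True,(0,0,255),1)
    cv2.imwrite(f,im)
E
python3 -c "
from h import *
im,K,Rc,C,o=wr('pics/w2.png');print(o['eef_pos'])
s=tuple(map(float,proj([550,-281,50],K,Rc,C)[0]));print(s)
for t in(60,80,100,120):blob(im,K,Rc,C,50,s,t)
over(im,K,Rc,C,[(550,-281,50,-.164,0)],'pics/w2o.png')"
```

```text
time_s: 2.88
eef_pos: [549.9, -280.6, 200.9]
eef_rot: [-0.0, 0.083, 0.997, 0.001]
force: [-0.8, 0.5, 0.9]
finger_gap: 85.5
[ 549.8513115  -280.58072215  200.86695825]
(320.042658088529, 184.83250092597152)
60 (0, 0, 640, 387) [ 552.30645264 -275.02173204] 1.356521797045688 12.215850439896704
80 (252, 95, 151, 174) [ 550.16249825 -299.23834752] 3.0099017599811857 1.1553580088334843
100 (256, 95, 99, 174) [ 551.7816278  -283.83907896] -0.1580439831383984 1.0014096617984003
120 (256, 95, 99, 174) [ 551.85182777 -283.87580805] -0.1577211758772883 0.9914385263383586
```

View pics/w2o.png

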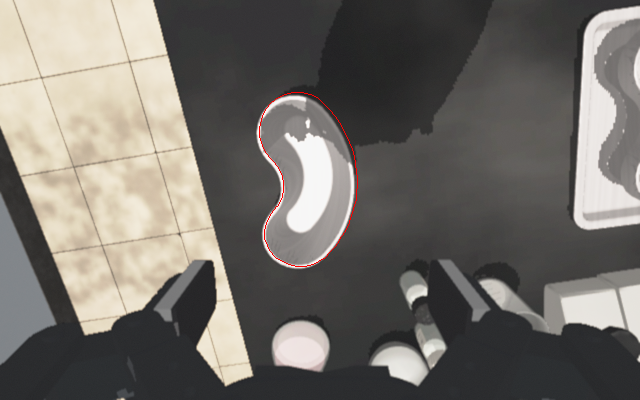

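The outline fits to within about 2 mm. The wrist blob gives (551.8, -283.8, -0.158). Now I'll descend and grip.

```bash
python3 -c "
from h import *
go(551.6,-283.4,33,np.pi-.158)"
```

```text
shift cm [-0.22 -0.31 16.83] rotvec [ 0.001 -0.    -0.007] t 2.92
```

```bash
python3 -m jog '[[[8.54,-0.22,-0.3,5.5,0,0,-0.007],[8.54,-0.22,-0.3,11,0,0,-0.007],[8.54,-0.22,-0.3,15,0,0,-0.007],[8.54,-0.22,-0.3,16.8,0,0,-0.007],[8.54,-0.22,-0.3,16.8,0,0,-0.007],[5.5,-0.22,-0.3,16.8,0,0,-0.007],[5.5,-0.22,-0.3,16.8,0,0,-0.007],[5.5,-0.22,-0.3,16.8,0,0,-0.007]]]' 60
python3 -c "
from h import *
im,K,Rc,C,o=wr('pics/w3.png')"
```

```text
time_s: 3.92
eef_pos: [552.3, -283.3, 35.5]
eef_rot: [0.001, 0.079, 0.997, -0.0]
force: [-2.8, 4.1, 14.6]
finger_gap: 60.3
```

View pics/w3.png

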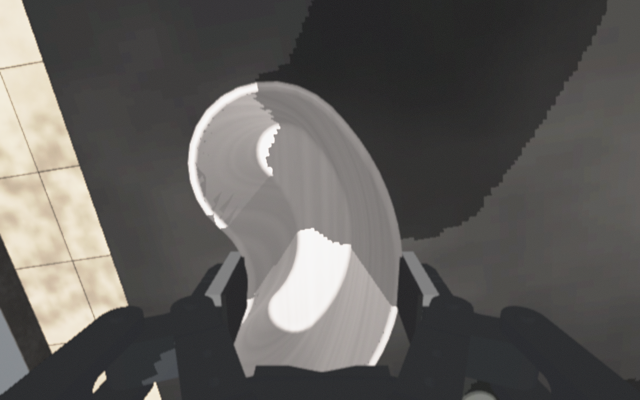

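The dish is gripped with the gap at 60 mm. The dish fills the centre of the image between both pads. I'll lift it and take it near the tray for a look at the base.

```bash
python3 -m jog '[[[5.5,0,0,-2,0,0,0],[5.5,0,0,-5,0,0,0],[5.5,0,0,-10,0,0,0],[5.5,0,3,-15,0,0,0],[5.5,0,7,-17,0,0,0],[5.5,0,12,-17,0,0,0],[5.5,0,16,-17,0,0,0],[5.5,0,16,-17,0,0,0]]]'
python3 -c "
from h import *
im,K,Rc,C,o=wr('pics/w4.png');print(o['finger_gap'],o['force'],o['eef_pos'])
s=proj([548,22,50],K,Rc,C)[0];print(s)
x0,y0=(int(s[0])-85,int(s[1])-110);x0=min(x0,470);y0=max(y0,0);print(x0,y0)
cv2.imwrite('pics/w4c.png',cv2.resize(im[y0:y0+200,x0:x0+170],None,fx=3,fy=3,interpolation=cv2.INTER_CUBIC))"
```

```text
time_s: 4.97
eef_pos: [577.2, -122.7, 206.7]
eef_rot: [0.002, 0.077, 0.997, -0.0]
force: [0.3, -0.6, -2.3]
finger_gap: 60.6
60.61654950151677 [ 0.28274624 -0.57136638 -2.31529917] [ 577.21688136 -122.73208716  206.69622337]
[490.01458446 121.07270095]
405 11
```

View pics/w4c.png

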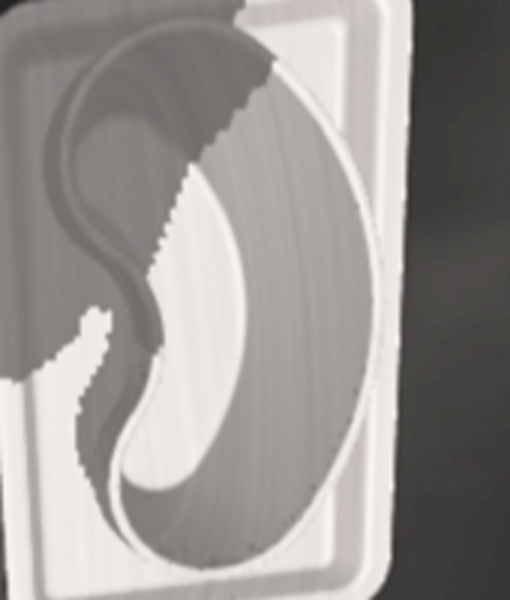

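```bash
cat > pick.py <<'E'
from h import *
def fitp(f,P,off,sc,z,g=0):
    d=np.load(f);P=np.array(P,float)/sc+off
    w=cast(P,d["K"],d["Rc"],d["C"],z)[:,:2];p=pose(w,g);print("pose",p);
    from scipy.optimize import least_squares
    k=np.float32(kidney(g)).reshape(-1,1,2)
    def r(q):
        c,s=np.cos(q[2]),np.sin(q[2]);L=(w-q[:2])@np.array([[c,-s],[s,c]])
        return [cv2.pointPolygonTest(k,(float(a),float(b)),True) for a,b in L]
    q=least_squares(r,[*p[0],p[1]],diff_step=1e-4,loss="soft_l1");print("lsq",q.x.round(3),"res",np.array(r(q.x)).round(1));return q.x
E
python3 - <<'E'
from pick import *
P=[(62,165),(68,120),(90,75),(130,38),(185,20),(235,35),(278,60),(320,110),(350,165),(372,230),(380,300),(375,370),(358,430),(330,485),(295,530),(250,560),(210,570),(170,562),(135,540),(115,505),(110,475),(118,440),(140,400),(155,360),(158,330),(148,290),(130,265),(100,235),(75,200)]
x=fitp("pics/w4.npz",P,(405,11),3,53)
d=np.load("pics/w4.npz")
tr=np.array([(408,0),(388,595)])/3+(405,11);print(cast(tr,d["K"],d["Rc"],d["C"],13).round(1))
E
```

```text
pose (array([539.88550182,  24.21551603]), np.float64(0.09018516160596324), 0.9254890164257955)
lsq [5.3909e+02 2.4644e+01 8.3000e-02] res [0.2 0.9 1.5 2.1 2.3 3.5 2.4 2.6 2.8 2.3 1.9 1.1 0.8 1.  1.6 1.9 1.4 1.6
 0.9 0.6 0.  0.3 0.4 0.6 0.9 1.  0.6 1.3 1.2]
[[467.5  83.6  13. ]
 [645.2  79.6  13. ]]
```

```bash
python3 -c "
from h import *
go(539.6,24.9,116,np.pi+.083)"
```

```text
shift cm [ 6.05 14.15  9.02] rotvec [-0.001  0.003 -0.238] t 5.03
```

```bash
python3 -m jog '[[[5.5,1.5,4,0,0,0,-0.08],[5.5,3.5,8,0,0,0,-0.16],[5.5,5,12,1.5,0,0,-0.238],[5.5,6.05,14.15,4,0,0,-0.238],[5.5,6.05,14.15,7,0,0.003,-0.238],[5.5,6.05,14.15,9,0,0.003,-0.238],[5.5,6.05,14.15,9,0,0.003,-0.238]]]'
python3 -c "
from h import *
im,K,Rc,C,o=wr('pics/w5.png');p=o['eef_pos'];R=Rq(o['eef_rot']);print(o['force'],o['finger_gap'],p,R.round(3))
import math
a=math.atan2(-R[1,0],-R[0,0]);print(a)
over(im,K,Rc,C,[(p[0]-.3,p[1]-.3,p[2]+14.5,a,0),(539.3,24.5,53,.083,0)],'pics/w5o.png')"
```

```text
time_s: 5.9
eef_pos: [539.1, 24.1, 115.6]
eef_rot: [-0.001, -0.041, 0.999, -0.0]
force: [0.9, -0.0, -1.6]
finger_gap: 60.5
[ 0.92202608 -0.02823377 -1.64637774] 60.54347311466093 [539.05729365  24.11930733 115.62769639] [[-0.997 -0.081 -0.001]
 [-0.081  0.997 -0.001]
 [ 0.001 -0.001 -1.   ]]
0.08153144101560679
```

View pics/w5o.png

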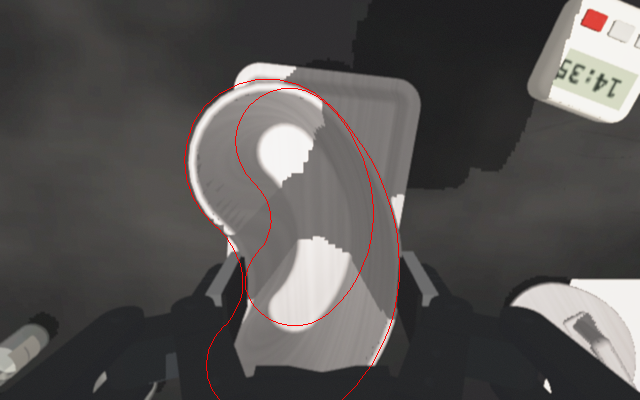

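The held dish agrees with its predicted outline to about 1 mm. I'll lower it in steps and watch the force.

```bash
python3 -m jog '[[[5.5,0,0.04,1.5,0,0,0],[5.5,0,0.04,3,0,0,0],[5.5,0,0.04,4,0,0,0],[5.5,0,0.04,4.5,0,0,0],[5.5,0,0.04,4.8,0,0,0],[5.5,0,0.04,4.8,0,0,0]]]'
```

```text
time_s: 6.7
eef_pos: [539.7, 24.5, 68.7]
eef_rot: [0.0, -0.041, 0.999, -0.0]
force: [0.8, -0.2, -1.1]
finger_gap: 60.2
```

```bash
python3 -m jog '[[[5.5,0,0,0.4,0,0,0],[5.5,0,0,0.8,0,0,0],[5.5,0,0,1.1,0,0,0],[5.5,0,0,1.25,0,0,0],[5.5,0,0,1.25,0,0,0]]]'
```

```text
time_s: 7.32
eef_pos: [539.8, 24.3, 56.6]
eef_rot: [0.0, -0.041, 0.999, -0.001]
force: [-2.2, -1.9, 5.8]
finger_gap: 60.6
```

It seats at 56.6 mm against a predicted 56.5, with a light contact force. I'll release it and rise.

```bash
python3 -m jog '[[[6.6,0,0,0,0,0,0],[7.5,0,0,0,0,0,0],[8.54,0,0,0,0,0,0],[8.54,0,0,-1,0,0,0],[8.54,0,0,-5,0,0,0],[8.54,0,0,-10,0,0,0],[8.54,0,0,-15,0,0,0],[8.54,0,0,-15,0,0,0]]]'
python3 -c "
from h import *
im,K,Rc,C,o=wr('pics/w6.png');print(o['force'],o['eef_pos'])
over(im,K,Rc,C,[(539.8,24.3,71,.082,0)],'pics/w6o.png')
cv2.imwrite('pics/w6c.png',cv2.resize(im[50:300,200:480],None,fx=2.4,fy=2.4,interpolation=cv2.INTER_CUBIC))
go(431,385,215,np.pi+.35)"
```

```text
time_s: 8.32
eef_pos: [541.2, 24.4, 210.7]
eef_rot: [0.004, -0.041, 0.999, -0.001]
force: [0.9, 0.6, -0.1]
finger_gap: 85.4
[ 0.86916804  0.63565118 -0.14329064] [541.21531065  24.411087   210.71457545]
shift cm [ 7.96 36.82 -0.76] rotvec [-0.003  0.004 -0.268] t 8.38
```

View pics/w6c.png

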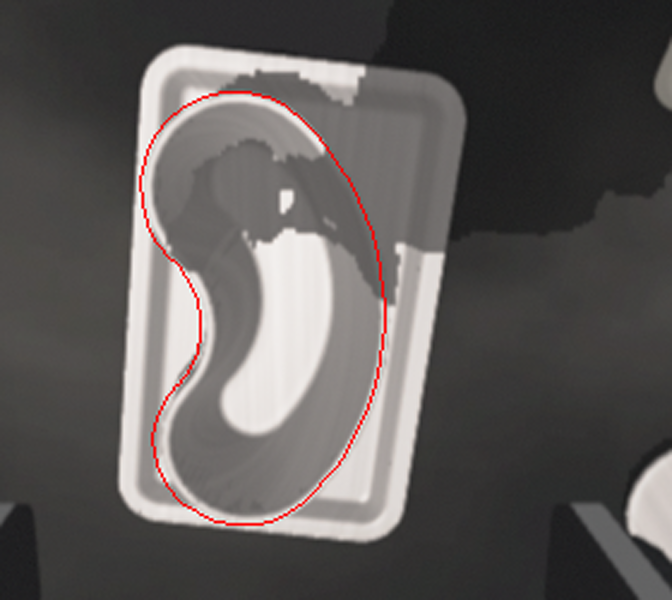

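The outline at the seated height matches the rim all round, so dish 1 is nested. Next is the left-hand dish.

```bash
python3 -m jog '[[[8.54,1,6,0,0,0,0],[8.54,2.5,12,0,0,0,-0.08],[8.54,4,18,0,0,0,-0.16],[8.54,5,24,-0.5,0,0,-0.22],[8.54,6.5,30,-0.5,0,0,-0.25],[8.54,8,36,-0.5,-0.003,0.004,-0.25],[8.54,8,36,-0.5,-0.003,0.004,-0.25],[8.54,8,36,-0.5,-0.003,0.004,-0.25]]]'
python3 -c "
from h import *
im,K,Rc,C,o=wr('pics/w7.png');print(o['eef_pos'],o['joint_positions'].round(2))
s=tuple(map(float,proj([425,380,20],K,Rc,C)[0]));print(s)
for t in(75,85,100,120):blob(im,K,Rc,C,50,s,t)"
```

```text
time_s: 9.38
eef_pos: [430.9, 376.4, 211.7]
eef_rot: [-0.001, -0.165, 0.986, -0.0]
force: [-0.3, 0.3, 0.3]
finger_gap: 85.2
[430.92844444 376.40238845 211.67643782] [0.58 0.35 0.03 1.25 0.   0.24]
(327.17939239727605, 170.24637241091298)
75 (209, 0, 431, 262) [349.51467611 460.67399642] 2.173578332082373 5.461404996396582
85 (264, 92, 93, 169) [432.21375599 375.48121336] 0.28392434459192284 1.0106219496402389
100 (264, 92, 93, 169) [432.18588932 375.57602987] 0.2845879088158565 0.9922420320411629
120 (264, 92, 92, 169) [431.51492    382.06781159] 0.3822344133400155 0.5516377403129963
```

```bash
python3 -c "
from h import *
go(432.2,375.5,35,np.pi+.284)"
```

```text
shift cm [-0.09 -0.07 17.69] rotvec [-0.    -0.001  0.047] t 9.43
```

```bash
python3 -m jog '[[[8.54,-0.1,-0.1,6,0,0,0.047],[8.54,-0.1,-0.1,12,0,0,0.047],[8.54,-0.1,-0.1,16,0,0,0.047],[8.54,-0.1,-0.1,17.7,0,0,0.047],[8.54,-0.1,-0.1,17.7,0,0,0.047],[5.5,-0.1,-0.1,17.7,0,0,0.047],[5.5,-0.1,-0.1,17.7,0,0,0.047],[5.5,-0.1,-0.1,17.7,0,0,0.047]]]' 60
python3 -c "
from h import *
go(539.8,25,185,np.pi+.083)"
```

```text
time_s: 10.42
eef_pos: [433.1, 375.6, 36.7]
eef_rot: [0.0, -0.141, 0.99, 0.001]
force: [-2.8, -0.9, 11.0]
finger_gap: 60.6
shift cm [ -0.44 -36.63 -14.86] rotvec [0.001 0.001 0.201] t 10.43
```

```bash
python3 -m jog '[[[5.5,0,0,-2,0,0,0],[5.5,0,0,-6,0,0,0],[5.5,0,-3,-11,0,0,0.02],[5.5,0,-8,-14.5,0,0,0.06],[5.5,0,-14,-14.5,0,0,0.1],[5.5,0,-20,-14.5,0,0,0.14],[5.5,-0.2,-26,-14.5,0,0,0.18],[5.5,-0.4,-32,-14.5,0,0,0.2]]]'
python3 -c "
from h import *
go(540.5,25,128,np.pi+.083)"
```

```text
time_s: 11.42
eef_pos: [526.9, 67.3, 182.5]
eef_rot: [0.001, -0.041, 0.999, 0.001]
force: [1.8, 1.4, -2.7]
finger_gap: 60.1
shift cm [-0.99 -4.33  5.45] rotvec [ 0.001  0.003 -0.   ] t 11.43
```

```bash
python3 -m jog '[[[5.5,-0.6,-2.5,0,0,0,0],[5.5,-1,-4.3,1,0,0,0],[5.5,-1,-4.3,3,0.001,0.003,0],[5.5,-1,-4.3,5.4,0.001,0.003,0],[5.5,-1,-4.3,5.4,0.001,0.003,0],[5.5,-1,-4.3,5.4,0.001,0.003,0]]]'
python3 -c "
from h import *
im,K,Rc,C,o=wr('pics/w8.png');p=o['eef_pos'];R=Rq(o['eef_rot']);a=np.arctan2(-R[1,0],-R[0,0]);print(p,a,o['force'])
over(im,K,Rc,C,[(p[0]-.6,p[1],p[2]+13.3,a,0),(539.8,25,71,.083,0)],'pics/w8o.png')
go(540.5,25,86,np.pi+.083)"
```

```text
time_s: 12.18
eef_pos: [540.7, 25.7, 129.2]
eef_rot: [0.0, -0.042, 0.999, -0.0]
force: [0.2, -0.4, -0.5]
finger_gap: 60.4
[540.72608201  25.67206549 129.22544101] 0.0833193429157672 [ 0.21211023 -0.4253281  -0.47546366]
shift cm [ 0.06 -0.05  4.34] rotvec [-0.     0.001  0.   ] t 12.22
```

View pics/w8o.png

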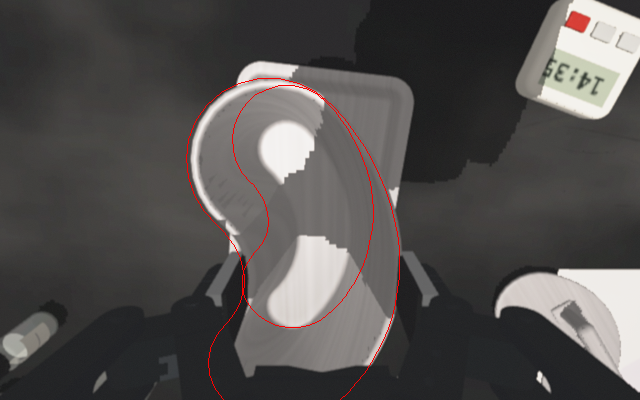

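The second dish is held the same way, and its outline agrees to about 1 mm. Lowering now.

```bash
python3 -m jog '[[[5.5,0,-0.05,1.5,0,0,0],[5.5,0,-0.05,2.8,0,0,0],[5.5,0,-0.05,3.8,0,0,0],[5.5,0,-0.05,4.3,0,0,0],[5.5,0,-0.05,4.3,0,0,0]]]'
```

```text
time_s: 12.85
eef_pos: [540.9, 25.1, 86.1]
eef_rot: [0.0, -0.042, 0.999, -0.0]
force: [0.1, -0.4, -1.5]
finger_gap: 60.2
```

```bash
python3 -m jog '[[[5.5,0,0,0.4,0,0,0],[5.5,0,0,0.7,0,0,0],[5.5,0,0,0.95,0,0,0],[5.5,0,0,1.08,0,0,0],[5.5,0,0,1.08,0,0,0]]]'
```

```text
time_s: 13.48
eef_pos: [540.9, 25.1, 75.8]
eef_rot: [0.0, -0.042, 0.999, -0.0]
force: [-2.7, 0.9, 6.3]
finger_gap: 60.5
```

It sits at 75.8 mm against a predicted 75.7. I'll release it, rise and go to the lid.

```bash
python3 -m jog '[[[6.6,0,0,0,0,0,0],[7.5,0,0,0,0,0,0],[8.54,0,0,0,0,0,0],[8.54,0,0,-1,0,0,0],[8.54,0,0,-5,0,0,0],[8.54,0,0,-10,0,0,0],[8.54,0,0,-14,0,0,0],[8.54,0,0,-14,0,0,0]]]'
python3 -c "
from h import *
im,K,Rc,C,o=wr('pics/w9.png');print(o['force'],o['eef_pos'])
im,K,Rc,C,o=grab('top','pics/top1.png');p=cast((257.9,187.2),K,Rc,C,37)[0];print(p);go(p[0],p[1],200,np.pi+.7)"
```

```text
time_s: 14.48
eef_pos: [542.1, 25.0, 219.1]
eef_rot: [0.003, -0.042, 0.999, -0.001]
force: [-0.1, 0.4, -0.8]
finger_gap: 85.1
[-0.06046878  0.39896548 -0.83974545] [542.08933035  25.00619961 219.11790921]
[639.11352239 251.6166129   37.        ]
shift cm [-11.68  21.75   1.6 ] rotvec [-0.001  0.001 -0.617] t 14.57
```

```bash
python3 -m jog '[[[8.54,-2.5,5,0,0,0,-0.15],[8.54,-5,10,0,0,0,-0.3],[8.54,-8,15,0.5,0,0,-0.45],[8.54,-10.5,20,1,0,0,-0.6],[8.54,-11.7,21.7,1.5,-0.001,0.001,-0.617],[8.54,-11.7,21.7,1.5,-0.001,0.001,-0.617],[8.54,-11.7,21.7,1.5,-0.001,0.001,-0.617]]]'
python3 -c "
from h import *
im,K,Rc,C,o=wr('pics/w10.png');print(o['eef_pos'],o['joint_positions'].round(2))
cv2.imwrite('pics/w10c.png',cv2.resize(im[60:285,200:460],None,fx=2.6,fy=2.6,interpolation=cv2.INTER_CUBIC))"
```

```text
time_s: 15.45
eef_pos: [638.9, 250.4, 200.5]
eef_rot: [-0.001, -0.343, 0.939, 0.0]
force: [0.0, 0.4, 0.6]
finger_gap: 85.5
[638.90949535 250.44376135 200.48207427] [ 0.25  0.56  0.35  1.36  0.   -0.44]
```

View pics/w10c.png

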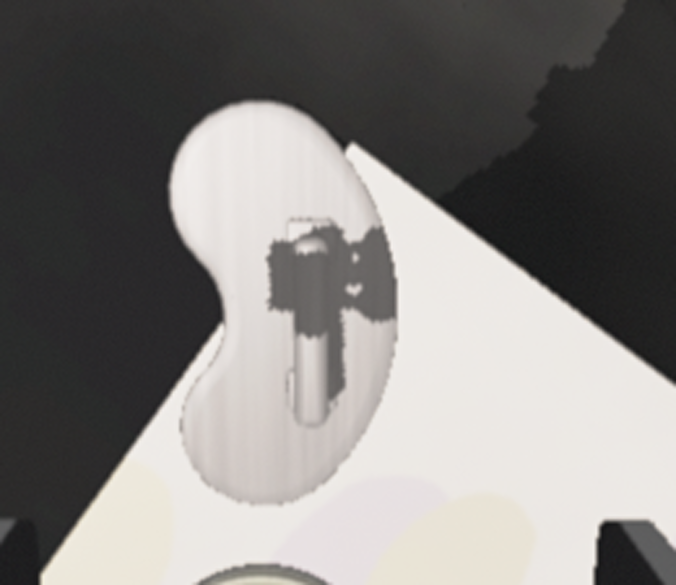

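The crop shows the lid with its hollow to the left and the bar running from about (312,236) to (311,427). I'll work out the pose from both the bar and the plate.

```bash
python3 - <<'E'
from pick import *
P=[(170,190),(178,150),(200,120),(235,102),(260,100),(290,108),(320,125),(345,150),(365,180),(383,230),(395,280),(395,320),(388,370),(370,420),(340,465),(310,490),(265,504),(225,493),(195,465),(182,430),(187,400),(205,370),(220,345),(226,318),(215,280),(195,255),(178,225)]
q=fitp("pics/w10.npz",P,(200,60),2.6,11,1)
d=np.load("pics/w10.npz")
b=cast(np.array([(312,236),(311,427)])/2.6+(200,60),d["K"],d["Rc"],d["C"],41);print(b,b.mean(0),np.linalg.norm(b[0]-b[1]),np.arctan2(*(b[1]-b[0])[1::-1]))
w=cast(np.array([(293,360),(328,360)])/2.6+(200,60),d["K"],d["Rc"],d["C"],40);print(np.linalg.norm(w[0]-w[1]),w.mean(0))
E
```

```text
pose (array([643.85083989, 251.79773763]), np.float64(0.7086001809531672), 0.9611239494769777)
lsq [644.161 252.198   0.709] res [ 0.6  0.4  0.2  0.3  0.5  1.1  0.4 -0.3 -0.3  1.2  0.9  1.4  1.2  0.8
  0.5  1.2  0.3  0.8  0.8  0.3  0.8  0.5  0.3  0.7  0.  -0.2  0.8]
[[619.23009697 231.56194781  41.        ]
 [669.77212877 273.48653445  41.        ]] [644.50111287 252.52424113  41.        ] 65.66709939876056 0.6924713752456134
11.837951877589788 [651.76667822 258.17495716  40.        ]
```

```bash
python3 -c "
from h import *
go(644.3,252.4,20,np.pi+.70)"
```

```text
shift cm [-0.55 -0.18 18.09] rotvec [ 0.    -0.    -0.001] t 15.5
```

```bash
python3 -m jog '[[[8.54,-0.55,-0.2,5,0,0,0],[8.54,-0.55,-0.2,10,0,0,0],[8.54,-0.55,-0.2,15,0,0,0],[8.54,-0.55,-0.2,17.6,0,0,0],[8.54,-0.55,-0.2,18.1,0,0,0],[8.54,-0.55,-0.2,18.1,0,0,0],[5,-0.55,-0.2,18.1,0,0,0],[3,-0.55,-0.2,18.1,0,0,0]]]' 50
```

```text
time_s: 16.5
eef_pos: [644.9, 252.3, 21.0]
eef_rot: [0.001, -0.342, 0.94, 0.0]
force: [-0.4, 0.4, 0.5]
finger_gap: 52.0
```

```bash
python3 -m jog '[[[2,0,0,0,0,0,0],[0.8,0,0,0,0,0,0],[0.8,0,0,0,0,0,0],[0.8,0,0,0,0,0,0],[0.8,0,0,0,0,0,0],[0.8,0,0,0,0,0,0]]]' 60
```

```text
time_s: 17.25
eef_pos: [645.0, 252.4, 21.3]
eef_rot: [0.001, -0.343, 0.94, 0.0]
force: [-1.2, 0.8, 5.4]
finger_gap: 10.8
```

```bash
python3 -m jog '[[[0.8,0,0,-1.5,0,0,0],[0.8,0,0,-5,0,0,0],[0.8,0,0,-10,0,0,0],[0.8,0,0,-15,0,0,0],[0.8,0,0,-17,0,0,0],[0.8,0,0,-17,0,0,0]]]'
python3 - <<'E'
from h import *
d=np.load("pics/w9.npz");im=cv2.imread("pics/w9.png")
over(im,d["K"],d["Rc"],d["C"],[(540.1,25,89,.083,0)],'pics/w9o.png')
im=cv2.imread("pics/w9o.png");cv2.imwrite('pics/w9c.png',cv2.resize(im[50:300,200:480],None,fx=2.4,fy=2.4,interpolation=cv2.INTER_CUBIC))
o=manip.get_obs();print(o["force"],o["finger_gap"]);go(540.5,24.7,140,np.pi+.083)
E
```

```text
time_s: 18.0
eef_pos: [645.4, 252.5, 193.2]
eef_rot: [0.002, -0.343, 0.94, -0.0]
force: [0.2, -0.0, -1.1]
finger_gap: 10.3
[ 0.24117223 -0.04901518 -1.14848895] 10.296905795553522
shift cm [ 22.71 -10.68   5.24] rotvec [-0.     0.005  0.616] t 18.0
```

View pics/w9c.png

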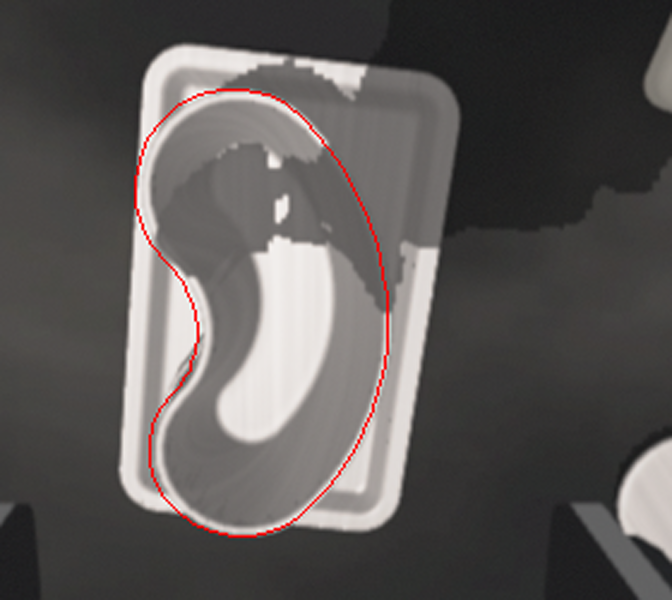

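The red outline lies within about 1.5 mm of the top rim, so both dishes are nested and aligned. I'll carry the lid over.

```bash
python3 -m jog '[[[0.8,3,-1.5,0,0,0,0.1],[0.8,8,-4,0,0,0,0.25],[0.8,13,-6,0,0,0,0.4],[0.8,18,-8.5,0,0,0,0.55],[0.8,21.5,-10.2,1,0,0,0.616],[0.8,22.7,-10.6,3,0,0.005,0.616],[0.8,22.7,-10.6,5.2,0,0.005,0.616],[0.8,22.7,-10.6,5.2,0,0.005,0.616]]]'
python3 -c "
from h import *
go(540.5,25.4,112,np.pi+.083)"
```

```text
time_s: 19.0
eef_pos: [538.5, 25.3, 138.5]
eef_rot: [-0.002, -0.041, 0.999, 0.0]
force: [-0.9, -0.8, -0.5]
finger_gap: 10.8
shift cm [-0.21 -0.01  2.65] rotvec [ 0.    -0.004 -0.   ] t 19.0
```

```bash
python3 -m jog '[[[0.8,-0.2,0,1,0,-0.003,0],[0.8,-0.2,0,2,0,-0.003,0],[0.8,-0.2,0,2.5,0,-0.003,0],[0.8,-0.2,0,2.6,0,-0.003,0],[0.8,-0.2,0,2.6,0,-0.003,0]]]'
python3 -c "
from h import *
im,K,Rc,C,o=wr('pics/w11.png')
p=o['eef_pos'];R=Rq(o['eef_rot']);a=np.arctan2(-R[1,0],-R[0,0]);print(p,a,R[:,2],o['force'])
over(im,K,Rc,C,[(p[0]-.5,p[1],p[2]-21.3+11,a,1)],'pics/w11o.png')
go(540.5,25.4,102.3,np.pi+.083)"
```

```text
time_s: 19.62
eef_pos: [540.5, 25.5, 112.7]
eef_rot: [-0.001, -0.041, 0.999, 0.0]
force: [-0.0, 1.0, -1.3]
finger_gap: 10.6
[540.52018398  25.48034244 112.72359919] 0.08283428415415486 [-1.01285985e-03  8.55535783e-05 -9.99999483e-01] [-0.02951068  0.97208718 -1.29951086]
shift cm [ 0.01 -0.    1.05] rotvec [ 0.    -0.001 -0.   ] t 19.68
```

```bash
python3 -m jog '[[[0.8,0,0,0.3,0,0,0],[0.8,0,0,0.6,0,0,0],[0.8,0,0,0.8,0,0,0],[0.8,0,0,0.95,0,0,0],[0.8,0,0,1.08,0,0,0],[0.8,0,0,1.08,0,0,0]]]'
```

```text
time_s: 20.42
eef_pos: [540.6, 25.5, 102.3]
eef_rot: [-0.0, -0.041, 0.999, 0.0]
force: [-1.1, -0.7, 4.0]
finger_gap: 10.6
```

It contacts exactly at the predicted 102.3 mm. I'll release it, rise and check.

```bash
python3 -m jog '[[[2,0,0,0,0,0,0],[4,0,0,0,0,0,0],[6,0,0,0,0,0,0],[6,0,0,-0.5,0,0,0],[6,0,0,-4,0,0,0],[6,0,0,-8,0,0,0],[6,0,0,-12,0,0,0],[6,0,0,-12,0,0,0]]]'
python3 - <<'E'
from h import *
im,K,Rc,C,o=wr('pics/w12.png');print(o['force'],o['eef_pos'])
over(im,K,Rc,C,[(540,26,92,.083,1)],'pics/w12o.png')
s,K,Rc,C,_=grab("side");a=cv2.resize(im[40:290,180:480],None,fx=1.6,fy=1.6,interpolation=cv2.INTER_CUBIC)
b=cv2.resize(s[160:285,250:410],None,fx=2,fy=3.2,interpolation=cv2.INTER_CUBIC)
b=cv2.resize(s[175:285,250:365],None,fx=2.6,fy=400/110,interpolation=cv2.INTER_CUBIC);cv2.imwrite("pics/f.png",np.hstack([a,b]))
E
```

```text
time_s: 21.42
eef_pos: [541.9, 25.4, 225.2]
eef_rot: [0.002, -0.041, 0.999, -0.0]
force: [-0.6, -0.4, -0.4]
finger_gap: 60.2
[-0.60420078 -0.35003817 -0.41400652] [541.93394047  25.38183251 225.17403019]
```

The viewer's limit is reached (I had miscounted), so the last check is numerical. I'll compare the edges in the saved wrist and side images with the predicted outline of the seated lid.

```bash
python3 - <<'E'
from h import *
def chk(n,im,K,Rc,C):
    e=cv2.Canny(cv2.cvtColor(im,cv2.COLOR_BGR2GRAY),40,100);D=cv2.distanceTransform(255-e,cv2.DIST_L2,5)
    for z in(85,89,92,95,98,101):
        k=kidney(1);c,s=np.cos(.083),np.sin(.083);P=np.c_[k@np.array([[c,s],[-s,c]])+[540,25.5],np.full(len(k),z)]
        q=np.int32(proj(P,K,Rc,C).round());d=D[q[:,1],q[:,0]];print(n,z,"mean",d.mean().round(2),"p75",np.percentile(d,75).round(2))
d=np.load("pics/w12.npz");chk("wrist",cv2.imread("pics/w12.png"),d["K"],d["Rc"],d["C"])
im,K,Rc,C,o=grab("side");chk("side",im,K,Rc,C);print(o["time_s"])
# bystanders: change between first and present top pictures
a=cv2.imread("pics/top0.png");b=grab("top")[0];D=cv2.absdiff(a,b).max(2)[140:190,362:415];print("bystander diff",D.mean(),(D>60).sum())
E
```

```text
wrist 85 mean 2.35 p75 2.2
wrist 89 mean 1.87 p75 1.4
wrist 92 mean 1.69 p75 1.0
wrist 95 mean 1.95 p75 1.4
wrist 98 mean 2.31 p75 2.0
wrist 101 mean 2.68 p75 2.85
side 85 mean 1.26 p75 2.0
side 89 mean 0.38 p75 1.0
side 92 mean 0.59 p75 1.0
side 95 mean 1.28 p75 2.0
side 98 mean 1.9 p75 3.0
side 101 mean 2.15 p75 3.05
21.525
bystander diff 23.946792452830188 493
```

```bash
python3 - <<'E'
from h import *
a=cv2.imread("pics/side0.png");b=grab("side")[0]
for n,(x0,x1,y0,y1) in dict(beaker=(384,413,220,262),vials=(391,436,243,284)).items():
    A,B=[cv2.cvtColor(i,cv2.COLOR_BGR2GRAY).astype(np.float32)[y0:y1,x0:x1] for i in(a,b)]
    print(n,cv2.phaseCorrelate(A,B),np.abs(A-B).mean())
manip.job_done()
E
```

```text
beaker ((-0.00544258576733192, 0.49424235904963965), 0.9984343004447442) 1.1461412
vials ((0.5022169396136, 0.5006355650899863), 0.9941983407220722) 1.1056911
the job is handed in; nothing more can be done
```

I nested both loose dishes into the base dish on the tray, put the lid on top and handed the job in at about 21.6 s of the 69 s allowed. No verdict is reported.

- **Seating heights:** Each piece touched down within 0.1 mm of the predicted seated TCP height: 56.6 against 56.5, 75.8 against 75.7, and 102.3 against 102.3 mm. Contact forces were about 4 to 6 N, and each piece was released in contact.
- **Alignment:** The predicted outlines matched both nested rims to about 1.5 mm. The base dish is about 17 mm from the tray centre, by a rough estimate from two points on one side of the tray rim.
- **Lid check:** I had miscounted the pictures, so the viewer's limit blocked my final look at the lid. I checked it by edge distance instead. The lid outline fits best at a height of 92 mm in the wrist camera and 89 mm in the side camera, where the seated plate spans about 89 to 93 mm. I had no direct view that it sits flat.
- **Bystanders:** A comparison of the top pictures showed differences around the beaker and vials. I put this down to the arm or its shadow but did not confirm it. The side view showed no movement there: mean grey difference about 1, and a shift of half a pixel or less.

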